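# Snap a loaded tube block between the shaker's spring clips and start it

## Robot

A 7-joint arm with a two-finger parallel gripper is mounted at the origin on a cart in front of the work surface, level with it; the furniture and walls round the work are solid. World frame = base frame: x ahead of the robot, y to its left, z up, the work surface at z = 0. Lengths are in m, angles in rad, forces in N, time in s.
With the tool pointing down it reaches from about 0.425 to 0.875 m from the base axis. Payload 8.4 kg.
Tool frame: the origin (TCP) lies at the centre of the arm's flange, where the gripper is bolted on; the fingertips stand 182 mm ahead of it and the grasp point (between the pads) lies 164 mm ahead of it; z points along the fingers, y is the line along which they close (so a half turn about z gives the same grasp; the last joint's range is limited). The gripper opens to 87 mm and grips with 3 to 60 N. Pads are 19 mm wide; open, the fingers measure 117 mm over their backs; the gripper's body (75 mm by 190 mm) begins 51 mm behind the grasp point.
Start: joints at [1.12, 0.333, 0.04, 1.465, -0.013, 1.343, -0.059], TCP at [0.224, -0.61, 0.405] pointing down, gripper open.
Joint ranges: [-2.58, 2.58], [-0.38, 2.09], [-1.3, 1.39], [0.25, 2.4], [-1.5, 4.64], [0.08, 2.09], [-2.65, 2.65]. Speed limits (rad/s): [2.22, 2.22, 2.79, 2.79, 3.14, 3.14, 3.14].

## Interface

Orientations are given as a unit quaternion [x, y, z, w].
In Python, from rig import ctrl gives the robot as it stands.
- The arm moves only by the tool send_rows, never from a script. Its argument "plan" is a list that holds one entry, the list of rows, each a list of 7 numbers: the opening in per cent of the stroke, from 0 (shut) to 100 (fully open), then the shift along the tool's x, y, z in mm, then the turn, a rotation vector about the tool's x, y, z in rad. In form: [[[claw, dx, dy, dz, rx, ry, rz], ...]]. A call has 1 to 5 rows; each row shifts and turns the commanded pose from where the row before left it, along the tool's axes as they then stand; what a row does not reach is not made up. A row lasts 1/10 s, in which the tool goes at most 50 mm and 8.59 degrees, less where a joint would pass 70% of its speed; a pose out of reach is approached as far as the arm can. A call with a gripper value outside its range is refused whole. The fingers move at their own pace and stop on an object; "squeeze" is the grip in N (left out, the last holds). Time passes only in rows, so rows that do not move let the fingers close. It gives the time, the measured TCP pose, the force, the opening and the grip force at its end, in the units of the state.
- ctrl.state(): the state, without advancing time (a new reading comes with each control period).
- ctrl.grab_frame(name): name is "side" or "top" or "wrist"; returns a dict with "pixels" (384x512x3 uint8, red, green, blue), "fx", "fy", "cx", "cy" (pixels), "eye" and "orientation" of the camera in the world; the wrist camera has in their place "tool_from_camera" (4x4, takes a point from camera to tool coordinates, whose origin is the TCP and whose axes are the flange's). Camera axes: x right, y down, z forward; pixel columns grow to the right and rows downward; lengths in m; the calibration is good to about 2 mm. The wrist camera is an equidistant fisheye: a pixel r from the principal point sees the ray r / f radians off the axis. A picture is of the moment at which its call begins: read the wrist's pose just before it. There is no depth.
- ctrl.sign_off(): hands the job in; it is judged then, once.
The state is a dict: "time": time; "joints": joint angles; "qvel": joint speeds; "tau": joint torques, N m; "tool_pos": TCP position; "eef_rot": TCP orientation; "force": force on the tool from outside, world axes, zero at the start; "moment": the same for the moment, N m; "gripper_width": finger opening in m; "gripper_force": force on a finger pad.
Only numpy, scipy, OpenCV 4.12 (cv2) and the standard library are available. Lean on these libraries where they do the work, as an engineer would, in place of code of your own. Each camera call takes 0.05 s, during which the arm holds its last target. There are 200 camera calls.

## Task

Mount the aluminium tube block on the shaker: keeping it upright, set it down between the two spring clips and press it home until both clips have snapped over its end ears and it sits flat on the platform, never pushing on the shaker's platform with more than about 20 N. Then let go and switch the shaker on by pressing the raised end of its rocker switch right down. Leave the other things on the bench where they are.

Things in the scene. Friction and masses are not known exactly. Their poses are not given: they have to be found in the camera images.
- block_centre (a point): Centre of the loose tube block, half-way up (21 mm above its underside). Aluminium, body 44 (own x) x 100 (y) x 42 (z) mm, about 0.45 kg, holding capped microtubes that stand 12 mm above its top. From each end face an ear 30 mm wide sticks out 12 mm along y (62 mm from the centre), 14 to 22 mm above the underside, its lower edge chamfered 65 deg. Either way round fits. Grip across x.
- block: The same tube block, origin at the centre of its underside.
- seat (a point): Centre of the top of the shaker's platform, where the block's underside must rest; about 86 mm above the bench; y runs from clip to clip, z up. On rubber mounts: it drifts up to 4 mm sideways and sinks by up to 4 mm when pressed. Low chamfered cheeks (8.5 mm high, 48 mm apart in x, 28 to 44 mm either side along y) guide the block's long sides.
- platform: The platform plate itself, 100 x 112 x 6 mm; origin and axes as seat.
- clip_left (a joint): Spring clip at the platform's +y end, a steel leaf 26 mm wide and 45 mm high hinged at its foot. Angle: 0 relaxed, grows as it is spread outward. Its nose overhangs the seated ear by 4.5 mm with its underside 22.7 mm above the platform; the sloping top of the nose leads the ear in. The ear spreads it to about 0.2, then it snaps back to 0. Both clips together take about 13 to 17 N of downward push.
- clip_right (a joint): The same clip at the platform's -y end, same angles.
- rocker (a joint): Dished rocker switch on the sloping console at the shaker's front (-x side), its left part: a black plate 42 (shaker's y) x 26 mm that rocks left-right. 0 is off (left, +y end raised), 0.30 is on (left end fully down). About 3 N on the raised end moves it; it stays where it is left.
- rocker_press (a point): Point on the rocker's top face near its raised left end, 17 mm from its pivot, where to press; it goes down about 5 mm as the switch turns on.
- shaker: The shaker's fixed white housing, 240 (x) x 190 (y) mm, 52 mm high, with its console at the front (-x); origin at the centre of its underside on the bench; the platform's middle lies 35 mm behind it.
- timer: Bystander: small white timer lying on the bench, 62 x 66 x 18 mm.
- lysis_bottle: Bystander: small bottle with an orange cap, 46 mm across, 92 mm high.
- tape_roll: Bystander: roll of tape lying flat, 68 mm across, 19 mm high.

How it is judged:
On the way, in this order (a step that is already met when the one before it is completed fails the run):
1. the block sits flat on the platform with both clips snapped over its ears (horizontal distance between block and seat below 0.004 m and z of block in the frame of seat between -0.002 and 0.0015 m and angle between the z axis of block and the z axis of seat, either way round below 0.03 rad and value of joint each of clip_left, clip_right below 0.06 rad), for 0.2 s.
2. the shaker is switched on (value of joint rocker above 0.24 rad), for 0.1 s.
At the end, for the whole second after the job is handed in: the block rests on the platform (underside within 1.5 mm of it, within 4 mm of its middle, tilted under 0.03 rad), both clips are back within 0.06 rad of relaxed, the block is at rest and the rocker is on (over 0.24 rad of 0.30) (all of step 1 and value of joint rocker above 0.24 rad and linear speed of block below 0.02 m/s); the robot touches nothing.
It fails at once if the block is pushed too hard: its contact forces on the platform and the clips add up to over 27 N (contact force between block and platform above 27 N).
It fails at once if the block is tipped by more than 0.5 rad (angle between block's own z axis and vertical above 0.5 rad).
It fails at once if the timer is displaced by more than 20 mm (distance of timer from where it was at the start of the episode above 0.02 m).
It fails at once if the lysis bottle is displaced by more than 20 mm (distance of lysis_bottle from where it was at the start of the episode above 0.02 m).
It fails at once if the tape roll is displaced by more than 20 mm (distance of tape_roll from where it was at the start of the episode above 0.02 m).
It also fails if it takes over 69 s, if anything falls off the work surface, if the arm or the gripper's body presses on something with over 40 N, if the wrist force passes 120 N, or if a joint passes its speed limit or range.

## Working session

There is one attempt and no reset: what is moved stays moved. The work goes in short steps, Python scripts to look and compute and a tool call to move; the robot and the scene stay as the last step left them, time stands still between calls to the robot, and variables do not carry over. Pictures are saved under pics/ and viewed, at most 10 in all, crops included, and the job is handed in when it is done.

Besides the shell and the picture viewer there is one more tool, called after "Emit:" as name(argument=value, ...), one argument or row to a line, values as JSON. send_rows: Moves the arm, as the interface text tells. Its arguments: {"type":"object","properties":{"plan":{"type":"array","items":{"type":"array","items":{"type":"array","items":{"type":"number"}}}},"squeeze":{"type":"number"}},"required":["plan"]}

```bash
mkdir -p pics; ls; cat > h.py <<'E'
import numpy as np, cv2, pickle
from scipy.spatial.transform import Rotation as R
from rig import ctrl
def shot(n,fn=None):
    s=ctrl.state(); f=ctrl.grab_frame(n); f['s']=s
    if fn:
        cv2.imwrite(f'pics/{fn}.png',f['pixels'][:,:,::-1]); pickle.dump(f,open(f'pics/{fn}.pkl','wb'))
    return f
def load(fn): return pickle.load(open(f'pics/{fn}.pkl','rb'))
def cam(f):
    """R,t camera->world"""
    if 'tool_from_camera' in f:
        T=np.array(f['tool_from_camera']); Rt=R.from_quat(f['s']['eef_rot']).as_matrix()
        return Rt@T[:3,:3], Rt@T[:3,3]+np.array(f['s']['tool_pos'])
    o=np.array(f['orientation']); 
    return (R.from_quat(o).as_matrix() if o.size==4 else o.reshape(3,3)), np.array(f['eye'])
def ray(f,u,v):
    a,b=(u-f['cx'])/f['fx'],(v-f['cy'])/f['fy']
    if 'tool_from_camera' in f:
        r=np.hypot(a,b)+1e-12; d=np.array([a/r*np.sin(r),b/r*np.sin(r),np.cos(r)])
    else: d=np.array([a,b,1.])
    M,t=cam(f); return t,M@d
def onz(f,u,v,z):
    t,d=ray(f,u,v); return t+d*(z-t[2])/d[2]
def proj(f,p):
    M,t=cam(f); c=(np.atleast_2d(p)-t)@M
    if 'tool_from_camera' in f:
        q=np.hypot(c[:,0],c[:,1])+1e-12; th=np.arctan2(q,c[:,2]); x,y=c[:,0]/q*th,c[:,1]/q*th
    else: x,y=c[:,0]/c[:,2],c[:,1]/c[:,2]
    return np.c_[f['cx']+f['fx']*x,f['cy']+f['fy']*y]
E
python3 - <<'E'
from h import *
s=ctrl.state(); print({k:np.round(v,3) for k,v in s.items()})
for n in('top','side','wrist'):
    f=shot(n,n+'0'); print(n,f['fx'],f['cx'],f['cy'],f.get('eye'),f.get('orientation'),f.get('tool_from_camera'))
a=[cv2.imread(f'pics/{n}0.png') for n in('top','side')]
cv2.imwrite('pics/m0.png',cv2.resize(a[0],(800,600)));cv2.imwrite('pics/m1.png',cv2.resize(a[1],(800,600)))
E
```

```text
pics
{'time': np.float64(0.0), 'joints': array([ 1.12 ,  0.334,  0.04 ,  1.466, -0.013,  1.343, -0.058]), 'qvel': array([-0.   , -0.001,  0.   , -0.001, -0.002,  0.   , -0.002]), 'tau': array([-0.0000e+00, -6.5635e+01,  1.3350e+00, -4.0381e+01, -6.0000e-02,
        4.5000e-02,  0.0000e+00]), 'tool_pos': array([ 0.224, -0.61 ,  0.404]), 'eef_rot': array([ 0.985,  0.175, -0.   , -0.001]), 'force': array([ 0.055, -0.181,  0.039]), 'moment': array([-0.048,  0.013, -0.002]), 'gripper_force': np.float64(0.0), 'gripper_width': np.float64(0.087)}
top 446.8608934669417 253.46468544235756 186.709659931142 [0.40977614 0.05964273 1.39585162] [ 0.70908338 -0.70245799  0.04386923 -0.04276718] None
side 367.00314414973235 251.97177190967238 192.84466365179466 [0.37923557 0.90043404 0.86642703] [-0.11834574  0.91068139 -0.39377032  0.03998274] None
wrist 297.3186396354542 256.6498119243858 189.2544004100587 None None [[-2.18123674e-05 -9.55685321e-01 -2.94390160e-01  7.99896738e-02]
 [ 9.99999577e-01  2.49732466e-04 -8.84805424e-04  4.40602998e-04]
 [ 9.19114337e-04 -2.94390055e-01  9.55684912e-01  2.11223799e-02]
 [ 0.00000000e+00  0.00000000e+00  0.00000000e+00  1.00000000e+00]]
```

View pics/m0.png

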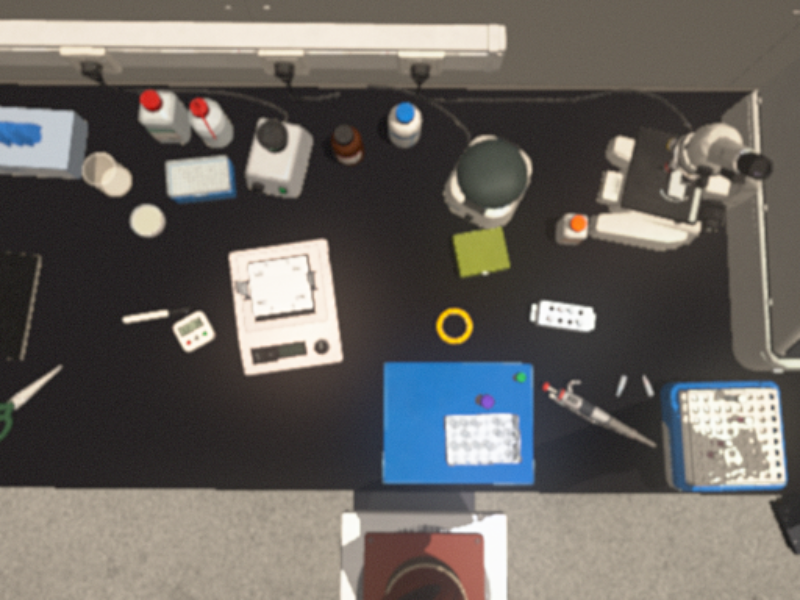

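View pics/m1.png

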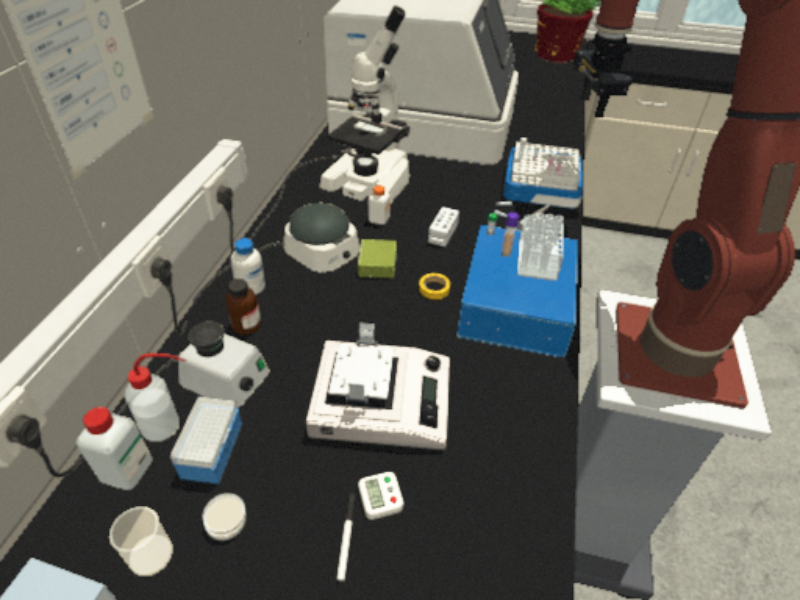

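The top view shows the block at about (563,316) and the shaker at about (285,305) in 800x600 pixels. The tape roll is at (454,326), the timer at (194,332) and the orange-capped bottle at (572,230). Next I'll zoom on the block and shaker.

```bash
python3 - <<'E'
from h import *
f=load('top0'); im=f['pixels'][:,:,::-1]
a=cv2.resize(im[150:245,140:225],None,fx=5,fy=5,interpolation=cv2.INTER_CUBIC)
b=cv2.resize(im[185:220,330:390],None,fx=6,fy=6,interpolation=cv2.INTER_CUBIC)
c=np.zeros((480,800,3),np.uint8); c[:475,:425]=a; c[:210,430:790]=b
cv2.imwrite('pics/m2.png',c)
E
```

```text
(no output)
```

View pics/m2.png

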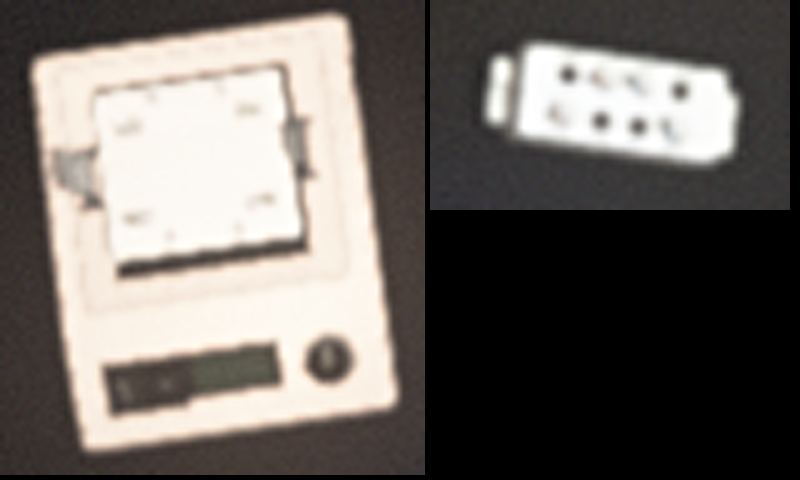

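The shaker's platform corners are at about (95,92), (288,65), (305,245) and (115,262) in the crop. The rocker is the dark left half of the console bar, around (150,385). The block body's corners are at (525,42), (730,70), (715,162) and (515,137).

```bash
python3 - <<'E'
from h import *
f=load('top0')
A=lambda x,y,z: onz(f,140+(x+.5)/5-.5,150+(y+.5)/5-.5,z)
B=lambda x,y,z: onz(f,330+(x-429.5)/6-.5,185+(y+.5)/6-.5,z)
np.set_printoptions(precision=4,suppress=True)
pl=np.array([A(*p,.086) for p in[(95,92),(288,65),(305,245),(115,262)]]);print('plat',pl,pl.mean(0))
d=(pl[0]+pl[3]-pl[1]-pl[2])/2;print(np.linalg.norm(d),np.degrees(np.arctan2(-d[0],d[1])))
ho=np.array([A(*p,.052) for p in[(35,57),(350,14)]]);d=ho[0]-ho[1];print('ho',ho,np.linalg.norm(d),np.degrees(np.arctan2(-d[0],d[1])))
bl=np.array([B(*p,.042) for p in[(525,42),(730,70),(715,162),(515,137)]]);print('block',bl,bl.mean(0))
d=(bl[0]+bl[3]-bl[1]-bl[2])/2;print(np.linalg.norm(d),np.degrees(np.arctan2(-d[0],d[1])))
print('rocker',A(110,390,.05),A(148,385,.05))
t=ctrl.state();print(R.from_quat(t['eef_rot']).as_matrix())
for n,(x,y) in dict(timer=(194,332),tape=(454,326),bottle=(572,230)).items(): print(n,onz(f,x*.64,y*.64,.02))
E
```

```text
plat [[0.6244 0.3404 0.086 ]
 [0.6418 0.2262 0.086 ]
 [0.5344 0.2136 0.086 ]
 [0.5234 0.325  0.086 ]] [0.581  0.2763 0.086 ]
0.11366417506027485 7.18833690238618
ho [[0.6513 0.385  0.052 ]
 [0.6798 0.1934 0.052 ]] 0.19365523737238197 8.4743939877311
block [[ 0.5643 -0.2223  0.042 ]
 [ 0.551  -0.3262  0.042 ]
 [ 0.5041 -0.3174  0.042 ]
 [ 0.5159 -0.2164  0.042 ]] [ 0.5338 -0.2706  0.042 ]
0.10319395341532366 -6.966292874557677
rocker [0.4494 0.3327 0.05  ] [0.4526 0.31   0.05  ]
[[ 0.9387  0.3446 -0.0005]
 [ 0.3446 -0.9387  0.0011]
 [-0.0001 -0.0012 -1.    ]]
timer [0.4956 0.4556 0.02  ]
tape [ 0.5123 -0.0568  0.02  ]
bottle [ 0.7076 -0.2939  0.02  ]
```

```bash
cat >> h.py <<'E'
def plan(pos,yaw,claw=100,step=45,astep=.13):
    """rows from measured pose to pos with tool down, tool y at world yaw (deg)"""
    s=ctrl.state(); p=np.array(s['tool_pos']); r=R.from_quat(s['eef_rot']); y=np.radians(yaw)
    ty=np.array([np.cos(y),np.sin(y),0]); tz=np.array([0,0,-1.]); g=R.from_matrix(np.c_[np.cross(ty,tz),ty,tz])
    rv=(r.inv()*g).as_rotvec(); d=np.array(pos)-p
    n=max(1,int(np.ceil(max(np.linalg.norm(d)*1000/step,np.linalg.norm(rv)/astep))))
    rows=[]; c=r
    for i in range(n):
        rows.append([claw]+[round(float(v),1) for v in c.inv().apply(d/n)*1000]+[round(float(v),3) for v in rv/n]); c=c*R.from_rotvec(rv/n)
    print('t',round(s['time'],2),'pos',np.round(p,4),'d mm',np.round(d*1000,1),'rv',np.round(rv,4),'F',np.round(s['force'],1))
    for i in range(0,n,5): print(rows[i:i+5])
E
python3 -c "
from h import *
plan([.534,-.271,.36],-7)"
```

```text
t 0.15 pos [ 0.2239 -0.6101  0.4041] d mm [310.1 339.1 -44.1] rv [-1.2000e-03 -6.0000e-04 -1.0968e+00] F [ 0.3 -0.5  0.1]
[[100, 37.1, -19.2, 4.0, -0.0, -0.0, -0.1], [100, 38.8, -15.4, 4.0, -0.0, -0.0, -0.1], [100, 40.2, -11.5, 4.0, -0.0, -0.0, -0.1], [100, 41.1, -7.4, 4.0, -0.0, -0.0, -0.1], [100, 41.6, -3.3, 4.0, -0.0, -0.0, -0.1]]
[[100, 41.8, 0.9, 4.0, -0.0, -0.0, -0.1], [100, 41.5, 5.0, 4.0, -0.0, -0.0, -0.1], [100, 40.8, 9.1, 4.0, -0.0, -0.0, -0.1], [100, 39.7, 13.1, 4.0, -0.0, -0.0, -0.1], [100, 38.2, 17.0, 4.0, -0.0, -0.0, -0.1]]
[[100, 36.3, 20.7, 4.0, -0.0, -0.0, -0.1]]
```

Emit:
send_rows(
  plan=[
    [[100,37,-19,4,0,0,-0.1],[100,39,-15.5,4,0,0,-0.1],[100,40,-11.5,4,0,0,-0.1],[100,41,-7.5,4,0,0,-0.1],[100,41.5,-3.5,4,0,0,-0.1]],
  ],
)

```text
time: 0.65
tool_pos: [0.3653, -0.4547, 0.3845]
eef_rot: [0.91, 0.415, -0.0, -0.0]
force: [1.0, -0.8, 0.1]
gripper_width: 0.0872
gripper_force: 0.0
```

Emit:
send_rows(
  plan=[
    [[100,42,1,4,0,0,-0.1],[100,41.5,5,4,0,0,-0.1],[100,41,9,4,0,0,-0.1],[100,39.5,13,4,0,0,-0.1],[100,38,17,4,0,0,-0.1]],
  ],
)

```text
time: 1.15
tool_pos: [0.506, -0.3002, 0.3645]
eef_rot: [0.779, 0.627, -0.0, -0.0]
force: [-0.1, 0.3, -0.2]
gripper_width: 0.087
gripper_force: 0.0
```

Emit:
send_rows(
  plan=[
    [[100,36,20.5,4,0,0,-0.1],[100,0,0,0,0,0,0],[100,0,0,0,0,0,0]],
  ],
)

```text
time: 1.45
tool_pos: [0.5335, -0.27, 0.3603]
eef_rot: [0.747, 0.664, -0.0, -0.0]
force: [0.2, -0.6, 0.5]
gripper_width: 0.087
gripper_force: 0.0
```

```bash
python3 -c "
from h import *
plan([.534,-.271,.36],-7)
f=shot('wrist','w1')
cv2.imwrite('pics/m3.png',cv2.resize(cv2.imread('pics/w1.png'),(800,600)))"
```

```text
t 1.45 pos [ 0.5335 -0.27    0.3603] d mm [ 0.5 -1.  -0.3] rv [-0.0008 -0.0005  0.0048] F [ 0.2 -0.6  0.5]
[[100, -0.9, 0.6, 0.3, -0.001, -0.0, 0.005]]
```

View pics/m3.png

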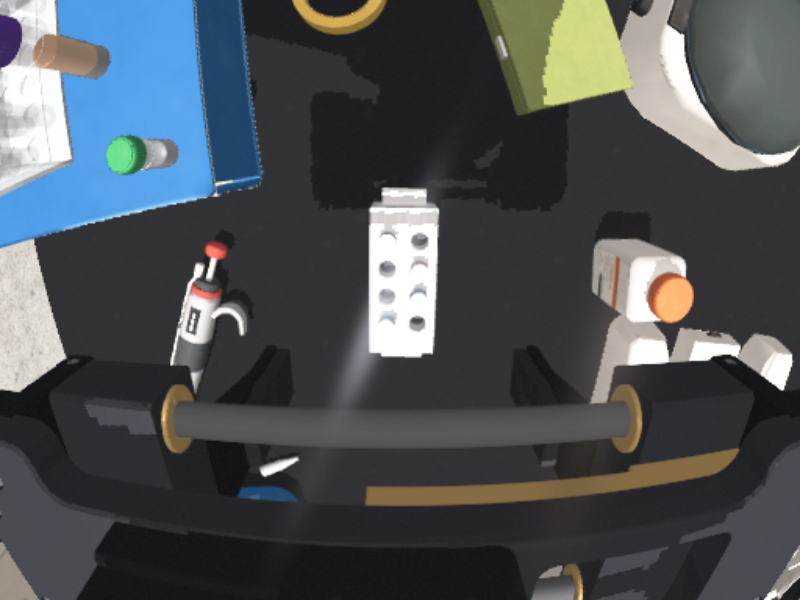

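The wrist view has the block body's top face from about (370,207)-(438,207) at the far end to (370,353)-(435,355) at the near end, with the far ear at (404,190).

```bash
python3 - <<'E'
from h import *
np.set_printoptions(precision=4,suppress=True)
f=load('w1'); s=.64
P=np.array([onz(f,u*s,v*s,.042) for u,v in[(372,222),(438,224),(435,352),(370,352)]]);print(P,P.mean(0))
# predicted outline for the top-camera estimate
from itertools import product
for psi,c in((-7,(.5338,-.2706)),):
    r=R.from_euler('z',psi,degrees=True)
    for z,ps in((.042,[(-.022,.05),(.022,.05),(.022,-.05),(-.022,-.05)]),(.022,[(-.015,.062),(.015,.062),(.015,-.062),(-.015,-.062)])):
        print(z,proj(f,r.apply([(x,y,0) for x,y in ps])+np.array([*c,z]))/s)
im=cv2.imread('pics/w1.png')[105:240,210:310]; cv2.imwrite('pics/m4.png',cv2.resize(im,None,fx=4.4,fy=4.4,interpolation=cv2.INTER_CUBIC))
E
```

```text
[[ 0.5182 -0.2292  0.042 ]
 [ 0.5603 -0.2354  0.042 ]
 [ 0.5497 -0.3243  0.042 ]
 [ 0.5046 -0.319   0.042 ]] [ 0.5332 -0.277   0.042 ]
0.042 [[369.5998 205.4145]
 [438.3243 205.8169]
 [434.5385 350.2314]
 [371.5184 349.9062]]
0.022 [[381.8438 184.9575]
 [426.0903 185.2194]
 [422.9742 354.1543]
 [382.816  353.947 ]]
```

View pics/m4.png

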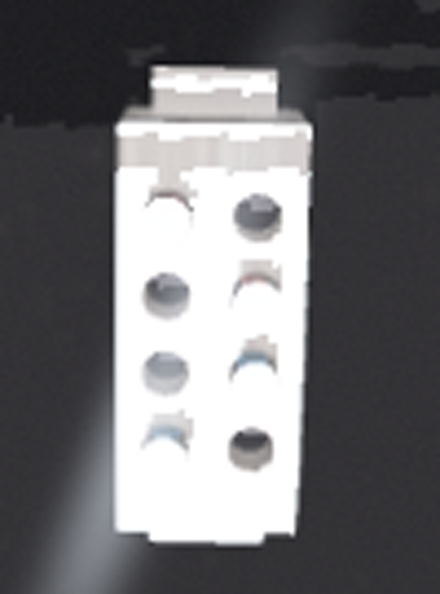

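The block outline sits about 2 mm toward -y of the prediction, which puts its centre near (0.533,-0.2725) with yaw -7.4°. Descend and grip.

```bash
python3 -c "
from h import *
plan([.5333,-.2725,.194],-7.4)"
```

```text
t 1.5 pos [ 0.5327 -0.2714  0.3604] d mm [   0.6   -1.1 -166.4] rv [-0.0008  0.0003  0.0092] F [-0.1 -0.9  0.6]
[[100, -0.2, 0.2, 41.6, -0.0, 0.0, 0.002], [100, -0.2, 0.2, 41.6, -0.0, 0.0, 0.002], [100, -0.2, 0.2, 41.6, -0.0, 0.0, 0.002], [100, -0.3, 0.2, 41.6, -0.0, 0.0, 0.002]]
```

Emit:
send_rows(
  plan=[
    [[100,-0.3,0.2,40,0,0,0.002],[100,-0.3,0.2,40,0,0,0.002],[100,-0.3,0.2,40,0,0,0.002],[100,-0.3,0.2,30,0,0,0.002],[100,0,0,16,0,0,0]],
  ],
)

```text
time: 2.0
tool_pos: [0.5317, -0.2736, 0.192]
eef_rot: [0.752, 0.66, -0.001, -0.002]
force: [-0.2, -0.3, -0.4]
gripper_width: 0.0867
gripper_force: 0.0
```

Emit:
send_rows(
  plan=[
    [[35,0,0,0,0,0,0],[35,0,0,0,0,0,0],[35,0,0,0,0,0,0],[35,0,0,0,0,0,0],[35,0,0,0,0,0,0]],
  ],
  squeeze=40,
)

```text
time: 2.5
tool_pos: [0.534, -0.2723, 0.1959]
eef_rot: [0.751, 0.661, 0.0, 0.001]
force: [0.3, -0.1, 0.7]
gripper_width: 0.0551
gripper_force: 0.0
```

```bash
python3 -c "
from h import *
plan([.5333,-.2725,.194],-7.4); print(ctrl.state()['gripper_width'],ctrl.state()['gripper_force'])"
```

```text
t 2.5 pos [ 0.534  -0.2723  0.1959] d mm [-0.7 -0.2 -1.9] rv [0.0015 0.0007 0.0021] F [ 0.3 -0.1  0.7]
[[100, -0.2, -0.7, 1.9, 0.002, 0.001, 0.002]]
0.05511403019212173 0.0
```

Emit:
send_rows(
  plan=[
    [[20,0,0,0.5,0,0,0],[20,0,0,0,0,0,0],[20,0,0,0,0,0,0],[20,0,0,0,0,0,0]],
  ],
  squeeze=45,
)

```text
time: 2.9
tool_pos: [0.5338, -0.2722, 0.1946]
eef_rot: [0.751, 0.661, 0.0, 0.0]
force: [-2.1, 0.6, 6.0]
gripper_width: 0.0437
gripper_force: 45.0
```

Emit:
send_rows(
  plan=[
    [[20,0,0,0,0,0,0],[20,0,0,-20,0,0,0],[20,0,0,-40,0,0,0],[20,0,0,-45,0,0,0],[20,0,0,-45,0,0,0]],
  ],
)

```text
time: 3.4
tool_pos: [0.533, -0.2719, 0.3443]
eef_rot: [0.75, 0.661, -0.0, -0.001]
force: [1.0, 0.1, -5.7]
gripper_width: 0.0435
gripper_force: 45.0
```

```bash
python3 -c "
from h import *
plan([.57,.15,.345],8,claw=20,step=42)"
```

```text
t 3.4 pos [ 0.533  -0.2719  0.3443] d mm [ 37.  421.9   0.7] rv [-0.0026 -0.0016 -0.2664] F [ 1.   0.1 -5.7]
[[20, 38.5, -1.5, -0.0, -0.0, -0.0, -0.024], [20, 38.5, -0.6, -0.0, -0.0, -0.0, -0.024], [20, 38.5, 0.3, -0.0, -0.0, -0.0, -0.024], [20, 38.5, 1.3, -0.0, -0.0, -0.0, -0.024], [20, 38.4, 2.2, -0.0, -0.0, -0.0, -0.024]]
[[20, 38.4, 3.1, -0.0, -0.0, -0.0, -0.024], [20, 38.3, 4.1, -0.0, -0.0, -0.0, -0.024], [20, 38.2, 5.0, -0.0, -0.0, -0.0, -0.024], [20, 38.0, 5.9, -0.0, -0.0, -0.0, -0.024], [20, 37.9, 6.8, -0.1, -0.0, -0.0, -0.024]]
[[20, 37.7, 7.8, -0.1, -0.0, -0.0, -0.024]]
```

Emit:
send_rows(
  plan=[
    [[20,30,-1.5,-1,0,0,-0.024],[20,38.5,-0.5,-1,0,0,-0.024],[20,38.5,0.5,-1,0,0,-0.024],[20,38.5,1.5,-1,0,0,-0.024],[20,38.5,2,-1,0,0,-0.024]],
  ],
)

```text
time: 3.9
tool_pos: [0.5492, -0.087, 0.3481]
eef_rot: [0.709, 0.705, -0.001, -0.001]
force: [0.8, 0.2, -5.3]
gripper_width: 0.0434
gripper_force: 45.0
```

Emit:
send_rows(
  plan=[
    [[20,38.5,3,-1,0,0,-0.024],[20,38.5,4,0,0,0,-0.024],[20,38,5,0,0,0,-0.024],[20,38,6,0,0,0,-0.024],[20,30,7,0,0,0,-0.024]],
  ],
)

```text
time: 4.4
tool_pos: [0.5668, 0.0979, 0.3491]
eef_rot: [0.665, 0.747, -0.0, -0.001]
force: [0.8, 0.3, -5.2]
gripper_width: 0.0438
gripper_force: 45.0
```

Emit:
send_rows(
  plan=[
    [[20,18,8,0,0,0,-0.024],[20,0,0,0,0,0,0],[20,0,0,0,0,0,0],[20,0,0,0,0,0,0]],
  ],
)

```text
time: 4.8
tool_pos: [0.5738, 0.1123, 0.3496]
eef_rot: [0.658, 0.753, -0.001, -0.0]
force: [-0.4, -0.7, -5.7]
gripper_width: 0.0438
gripper_force: 45.0
```

```bash
python3 -c "
from h import *
plan([.57,.15,.345],8,claw=20,step=42)
for i in range(4): f=shot('wrist',f'w2_{i}');print(f['s']['tool_pos'],f['s']['eef_rot'],f['s']['force'])
shot('top','top2')
cv2.imwrite('pics/m5.png',cv2.resize(cv2.imread('pics/w2_3.png'),(800,600)))"
```

```text
t 4.8 pos [0.5738 0.1123 0.3496] d mm [-3.8 37.7 -4.6] rv [-0.0011  0.0009 -0.0048] F [-0.4 -0.7 -5.7]
[[20, 37.9, 1.3, 4.6, -0.001, 0.001, -0.005]]
[0.57377213 0.11231626 0.34963876] [ 6.57876634e-01  7.53125370e-01 -7.13419134e-04 -4.96112156e-05] [-0.40890873 -0.71205269 -5.65457978]
[0.57377394 0.11234835 0.34981945] [ 6.57932545e-01  7.53076664e-01 -5.52193936e-04 -7.42391059e-07] [-0.66630854 -1.31652845 -6.45554501]
[0.57373734 0.11251541 0.34998319] [ 6.57894406e-01  7.53110072e-01 -4.09151301e-04  4.70659560e-05] [-0.67520554 -0.18014981 -5.51532051]
[0.57369982 0.11279406 0.35013053] [ 6.57759384e-01  7.53228070e-01 -2.47905299e-04  7.66425780e-05] [ 0.17244598 -0.01001297 -5.17816894]
```

View pics/m5.png

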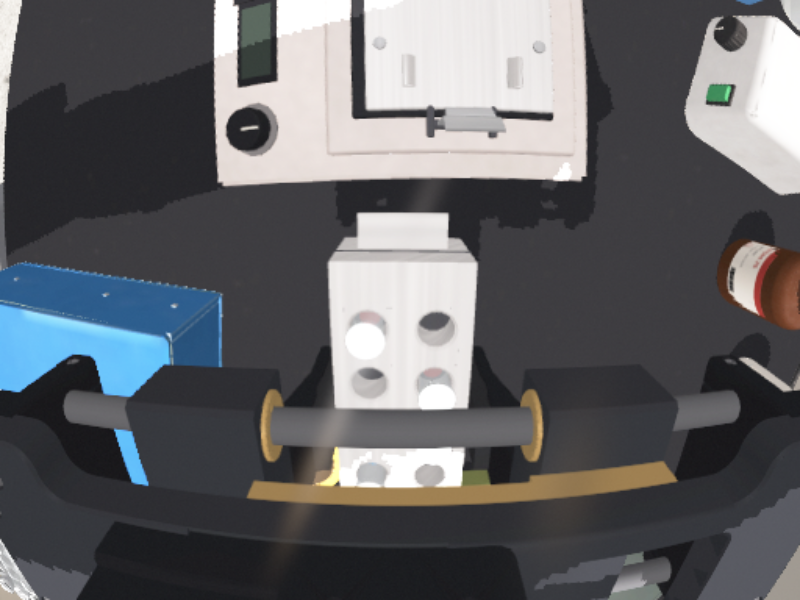

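Emit:
send_rows(
  plan=[
    [[20,25,1,0,0,0,0],[20,25,0,0,0,0,0],[20,0,0,0,0,0,0],[20,0,0,0,0,0,0],[20,0,0,0,0,0,0]],
  ],
)

```text
time: 5.55
tool_pos: [0.568, 0.1627, 0.3502]
eef_rot: [0.658, 0.753, -0.0, 0.0]
force: [-0.5, -0.1, -5.3]
gripper_width: 0.044
gripper_force: 45.0
```

```bash
python3 -c "
from h import *
P=[]
for i in range(6): f=shot('wrist',f'w3_{i}');P.append([*f['s']['tool_pos'],*f['s']['eef_rot']])
P=np.array(P);print(P.mean(0).round(4),P.std(0).round(4))
im=cv2.imread('pics/w3_5.png')[0:240,100:420]
cv2.imwrite('pics/m6.png',cv2.resize(im,None,fx=2.5,fy=2.5,interpolation=cv2.INTER_CUBIC))"
```

```text
[ 5.680e-01  1.628e-01  3.502e-01  6.576e-01  7.534e-01 -2.000e-04
  1.000e-04] [0.     0.0002 0.     0.0001 0.0001 0.0001 0.0001]
```

View pics/m6.png

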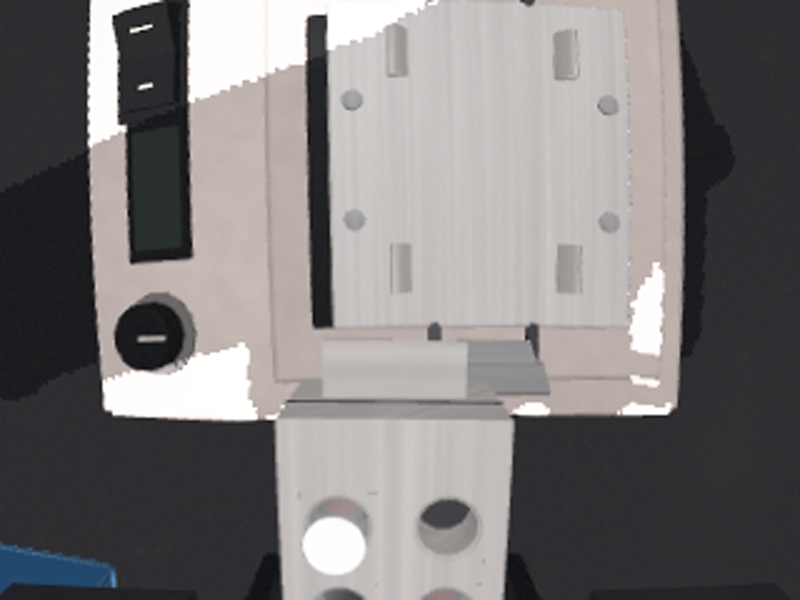

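The wrist crop shows the platform with near corners (333,326) and (630,325) and far right corner (625,10). The four cheeks and four screws are visible at (352,99), (608,104), (354,219) and (610,222). The held block's top edge runs (276,418)-(513,416) and its ear edge (322,342)-(467,341). The rocker is at top left, (117,15)-(188,120). I'll fit both poses.

```bash
cat > fit.py <<'E'
from h import *
from scipy.optimize import least_squares
np.set_printoptions(precision=4,suppress=True)
f=load('w3_5'); U=lambda a: np.array([(100+(x+.5)/2.5-.5,(y+.5)/2.5-.5) for x,y in a])
obs=U([(333,326),(630,325),(625,10),(352,99),(608,104),(354,219),(610,222),(400,51),(566,54),(400,267),(569,268)])
# shaker x right in image, y up(away)
def model(q):
    x,y,a,b,c,k,z=q
    P=np.array([(-.05,-.056,0),(.05,-.056,0),(.05,.056,0),(-b,c,.001),(b,c,.001),(-b,-c,.001),(b,-c,.001),(-k,.036,.006),(k,.036,.006),(-k,-.036,.006),(k,-.036,.006)])
    return R.from_euler('z',a).apply(P)+[x,y,z]
g=lambda q: np.r_[(proj(f,model(q))-obs).ravel(),(q[6]-.086)/.001]
r=least_squares(g,[.58,.276,.14,.043,.02,.028,.086]);q=r.x
print('seat',q,'yaw',np.degrees(q[2]),'\n',(r.fun[:-1].reshape(-1,2)))
ob=U([(276,418),(513,416),(322,342),(467,341)]); s=f['s']; Rt=R.from_quat(s['eef_rot']); t=np.array(s['tool_pos'])
def bm(p):
    x,y,a,zz=p; P=np.array([(-.022,.05,.042),(.022,.05,.042),(-.015,.062,.020),(.015,.062,.020)])
    P=R.from_euler('z',a).apply(P); return t+[0,0,-zz]+P+[x,y,0]
h=lambda p: np.r_[(proj(f,bm(p))-ob).ravel(),(p[3]-.1948)/.0007]
r=least_squares(h,[0,0,.14,.1948]);p=r.x
print('block off',p,'yaw',np.degrees(p[2]),'\n',r.fun)
d=q[:2]-(t[:2]+p[:2]);print('to go: world mm',d*1000,'yaw',np.degrees(q[2]-p[2]),'in tool',Rt.inv().apply([*d,0])*1000)
E
python3 fit.py
```

```text
seat [0.5808 0.2781 0.1525 0.042  0.0201 0.027  0.0848] yaw 8.740136391495849 
 [[-0.1544  1.052 ]
 [-0.3157  1.3814]
 [ 0.3536 -0.6422]
 [-0.0255 -0.1369]
 [ 0.128   0.1331]
 [ 0.043   0.0462]
 [-0.114  -0.0523]
 [-0.7262 -1.2879]
 [ 0.0737 -0.6206]
 [ 0.7761 -0.0303]
 [ 0.036   0.0116]]
block off [-0.      0.0003  0.1438  0.1951] yaw 8.23859633518984 
 [-0.4522  0.7198  0.6615  0.8396  0.0478 -0.8406 -0.2835 -0.859   0.4839]
to go: world mm [ 12.9427 114.7155] yaw 0.5015400563060091 in tool [111.9028  28.371   -0.016 ]
```

Emit:
send_rows(
  plan=[
    [[20,28,7,0,0,0,-0.003],[20,28,7,0,0,0,-0.003],[20,28,7,0,0,0,-0.003],[20,28,7.5,0,0,0,0],[20,0,0,0,0,0,0]],
  ],
)

```text
time: 6.35
tool_pos: [0.579, 0.2833, 0.3503]
eef_rot: [0.652, 0.759, 0.001, -0.001]
force: [0.3, 1.2, -4.8]
gripper_width: 0.044
gripper_force: 45.0
```

Emit:
send_rows(
  plan=[
    [[20,0,0,16,0,0,0],[20,0,0,16,0,0,0],[20,0,0,0,0,0,0],[20,0,0,0,0,0,0],[20,0,0,0,0,0,0]],
  ],
)

```text
time: 6.85
tool_pos: [0.5805, 0.2781, 0.3187]
eef_rot: [0.654, 0.757, 0.0, 0.0]
force: [0.3, 0.3, -5.5]
gripper_width: 0.0436
gripper_force: 45.0
```

```bash
python3 -c "
from h import *
plan([.5808,.2778,.314],8.74,claw=20)
f=shot('wrist','w4');g=shot('side','s4');print(f['s']['tool_pos'],f['s']['force'])
a=cv2.imread('pics/w4.png')[60:250,140:400]; a=cv2.resize(a,(800,585),interpolation=cv2.INTER_CUBIC)
cv2.imwrite('pics/m7.png',a)"
```

```text
t 6.85 pos [0.5805 0.2781 0.3187] d mm [ 0.3 -0.3 -4.7] rv [ 0.0005 -0.0001 -0.0074] F [ 0.3  0.3 -5.5]
[[20, -0.4, 0.3, 4.7, 0.001, -0.0, -0.007]]
[0.58047923 0.27814537 0.31866013] [ 0.30410187  0.29435718 -5.52148763]
```

View pics/m7.png

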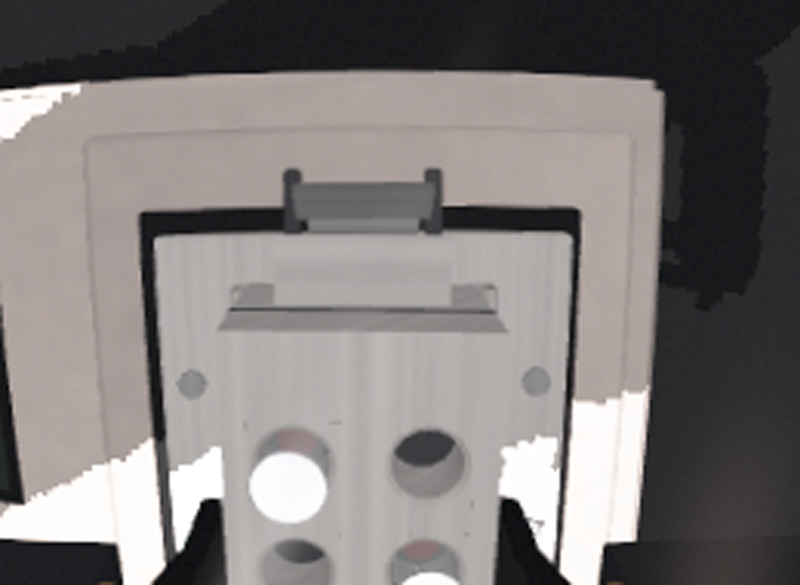

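The ear (275–452) and the clip (292–433) share a centre column near 363, so x and yaw look good. I'll check y along the clips with a fit on the platform's far corners and screws.

```bash
cat > fit2.py <<'E'
from h import *
from scipy.optimize import least_squares
np.set_printoptions(precision=4,suppress=True)
f=load('w4'); U=lambda a: np.array([(140+(x+.5)/3.077-.5,60+(y+.5)/3.079-.5) for x,y in a])
obs=U([(155,236),(575,234),(192,384),(536,381)])
P=np.array([(-.05,.056,0),(.05,.056,0),(-.042,.0201,.001),(.042,.0201,.001)])
g=lambda q: (proj(f,R.from_euler('z',q[2]).apply(P)+[q[0],q[1],.0855])-obs).ravel()
r=least_squares(g,[.58,.276,.14]);q=r.x;print('seat',q,np.degrees(q[2]),r.fun)
ob=U([(219,331),(507,331),(275,240),(452,240)]); t=np.array(f['s']['tool_pos']); Rt=R.from_quat(f['s']['eef_rot'])
B=np.array([(-.022,.05,.042),(.022,.05,.042),(-.015,.062,.020),(.015,.062,.020)])
h=lambda p: (proj(f,R.from_euler('z',p[2]).apply(B)+t+[p[0],p[1],-.195])-ob).ravel()
r=least_squares(h,[0,0,.14]);p=r.x;print('block',p,np.degrees(p[2]),r.fun)
d=q[:2]-(t[:2]+p[:2]);print('go tool',Rt.inv().apply([*d,0])*1000,'dyaw',np.degrees(q[2]-p[2]))
E
python3 fit2.py; python3 -c "
import cv2
a=cv2.imread('pics/s4.png')[170:300,180:310]; cv2.imwrite('pics/m8.png',cv2.resize(a,(585,585),interpolation=cv2.INTER_CUBIC))"
```

```text
seat [0.581  0.278  0.1505] 8.620965561562548 [-0.8112  0.0658  0.2688  0.0878 -0.0436 -0.2633  0.5951  0.1822]
block [-0.0002 -0.0002  0.1447] 8.288696083700055 [-1.0581  1.1152  1.2657  1.2035 -0.1962 -1.2714 -0.0356 -1.2121]
go tool [-0.0988  0.716   0.0004] dyaw 0.3322694778624916
```

Emit:
send_rows(
  plan=[
    [[20,0,0.5,3,0,0,-0.006],[20,0,0,3,0,0,0],[20,0,0,2,0,0,0],[20,0,0,2,0,0,0],[20,0,0,0,0,0,0]],
  ],
)

```text
time: 7.45
tool_pos: [0.5806, 0.2786, 0.3078]
eef_rot: [0.651, 0.759, -0.0, -0.0]
force: [0.9, -0.7, -5.8]
gripper_width: 0.0434
gripper_force: 45.0
```

Emit:
send_rows(
  plan=[
    [[20,0,0,1.5,0,0,0],[20,0,0,1.5,0,0,0],[20,0,0,1,0,0,0],[20,0,0,1,0,0,0]],
  ],
)

```text
time: 7.85
tool_pos: [0.5807, 0.2787, 0.3032]
eef_rot: [0.651, 0.759, -0.0, -0.0]
force: [0.3, 0.5, -6.1]
gripper_width: 0.0436
gripper_force: 45.0
```

Emit:
send_rows(
  plan=[
    [[20,0,0,1,0,0,0],[20,0,0,1,0,0,0],[20,0,0,1,0,0,0],[20,0,0,0,0,0,0]],
  ],
)

```text
time: 8.25
tool_pos: [0.5807, 0.2786, 0.3001]
eef_rot: [0.651, 0.759, -0.0, -0.0]
force: [-0.0, -0.3, -6.4]
gripper_width: 0.0437
gripper_force: 45.0
```

Emit:
send_rows(
  plan=[
    [[20,0,0,1,0,0,0],[20,0,0,1,0,0,0],[20,0,0,1,0,0,0],[20,0,0,0,0,0,0]],
  ],
)

```text
time: 8.65
tool_pos: [0.5806, 0.2786, 0.2971]
eef_rot: [0.651, 0.759, -0.0, -0.0]
force: [0.5, 0.8, -5.3]
gripper_width: 0.0441
gripper_force: 45.0
```

Emit:
send_rows(
  plan=[
    [[20,0,0,1,0,0,0],[20,0,0,1,0,0,0],[20,0,0,0,0,0,0]],
  ],
)

```text
time: 8.95
tool_pos: [0.5807, 0.2786, 0.2951]
eef_rot: [0.651, 0.759, -0.0, -0.0]
force: [0.8, 0.4, -5.0]
gripper_width: 0.0438
gripper_force: 45.0
```

Emit:
send_rows(
  plan=[
    [[20,0,0,1,0,0,0],[20,0,0,1,0,0,0],[20,0,0,0,0,0,0]],
  ],
)

```text
time: 9.25
tool_pos: [0.5808, 0.2784, 0.2932]
eef_rot: [0.651, 0.759, -0.0, 0.0]
force: [0.2, -0.7, -5.0]
gripper_width: 0.0434
gripper_force: 45.0
```

Emit:
send_rows(
  plan=[
    [[20,0,0,1,0,0,0],[20,0,0,1,0,0,0],[20,0,0,0,0,0,0]],
  ],
)

```text
time: 9.55
tool_pos: [0.5808, 0.2787, 0.2915]
eef_rot: [0.651, 0.759, 0.0, 0.0]
force: [1.1, -1.4, -1.9]
gripper_width: 0.0437
gripper_force: 45.0
```

Emit:
send_rows(
  plan=[
    [[20,0,0,1,0,0,0],[20,0,0,0,0,0,0]],
  ],
)

```text
time: 9.75
tool_pos: [0.5809, 0.2788, 0.2907]
eef_rot: [0.651, 0.759, 0.0, 0.0]
force: [-0.2, -0.9, 0.7]
gripper_width: 0.0436
gripper_force: 45.0
```

Emit:
send_rows(
  plan=[
    [[20,0,0,1,0,0,0],[20,0,0,0,0,0,0]],
  ],
)

```text
time: 9.95
tool_pos: [0.5809, 0.2788, 0.2896]
eef_rot: [0.651, 0.759, 0.0, 0.0]
force: [0.2, -0.3, 2.7]
gripper_width: 0.044
gripper_force: 45.0
```

Emit:
send_rows(
  plan=[
    [[20,0,0,1,0,0,0],[20,0,0,0,0,0,0]],
  ],
)

```text
time: 10.15
tool_pos: [0.5808, 0.2788, 0.2885]
eef_rot: [0.651, 0.759, 0.0, 0.0]
force: [0.9, -0.7, 4.0]
gripper_width: 0.0437
gripper_force: 45.0
```

Emit:
send_rows(
  plan=[
    [[20,0,0,1,0,0,0],[20,0,0,0,0,0,0]],
  ],
)

```text
time: 10.35
tool_pos: [0.5808, 0.2787, 0.2874]
eef_rot: [0.651, 0.759, 0.0, 0.0]
force: [1.3, -0.6, 4.7]
gripper_width: 0.0437
gripper_force: 45.0
```

Emit:
send_rows(
  plan=[
    [[20,0,0,1,0,0,0],[20,0,0,0,0,0,0]],
  ],
)

```text
time: 10.55
tool_pos: [0.5808, 0.2788, 0.2864]
eef_rot: [0.651, 0.759, 0.0, 0.0]
force: [0.9, -0.5, 4.9]
gripper_width: 0.0436
gripper_force: 45.0
```

Emit:
send_rows(
  plan=[
    [[20,0,0,1,0,0,0],[20,0,0,0,0,0,0]],
  ],
)

```text
time: 10.75
tool_pos: [0.5808, 0.2788, 0.2855]
eef_rot: [0.651, 0.759, 0.0, 0.0]
force: [1.2, -0.1, 5.6]
gripper_width: 0.0435
gripper_force: 45.0
```

Emit:
send_rows(
  plan=[
    [[20,0,0,1,0,0,0],[20,0,0,0,0,0,0]],
  ],
)

```text
time: 10.95
tool_pos: [0.5808, 0.2788, 0.2846]
eef_rot: [0.651, 0.759, 0.0, 0.0]
force: [0.5, -0.8, 6.8]
gripper_width: 0.0436
gripper_force: 45.0
```

Emit:
send_rows(
  plan=[
    [[20,0,0,1,0,0,0],[20,0,0,0,0,0,0]],
  ],
)

```text
time: 11.15
tool_pos: [0.5808, 0.2788, 0.2837]
eef_rot: [0.651, 0.759, 0.0, 0.0]
force: [-0.2, 0.1, 7.6]
gripper_width: 0.0439
gripper_force: 45.0
```

Emit:
send_rows(
  plan=[
    [[20,0,0,1,0,0,0],[20,0,0,0,0,0,0]],
  ],
)

```text
time: 11.35
tool_pos: [0.5808, 0.2789, 0.2829]
eef_rot: [0.651, 0.759, 0.0, 0.0]
force: [0.3, -0.5, 8.8]
gripper_width: 0.0442
gripper_force: 45.0
```

Emit:
send_rows(
  plan=[
    [[20,0,0,1,0,0,0],[20,0,0,0,0,0,0]],
  ],
)

```text
time: 11.55
tool_pos: [0.5809, 0.2789, 0.282]
eef_rot: [0.651, 0.759, 0.001, 0.0]
force: [0.0, -1.3, 9.4]
gripper_width: 0.0435
gripper_force: 45.0
```

Emit:
send_rows(
  plan=[
    [[20,0,0,0.8,0,0,0],[20,0,0,0,0,0,0]],
  ],
)

```text
time: 11.75
tool_pos: [0.5809, 0.279, 0.2813]
eef_rot: [0.651, 0.759, 0.001, 0.0]
force: [-0.2, -0.1, 8.7]
gripper_width: 0.0436
gripper_force: 45.0
```

Emit:
send_rows(
  plan=[
    [[20,0,0,0.7,0,0,0],[20,0,0,0,0,0,0]],
  ],
)

```text
time: 11.95
tool_pos: [0.5809, 0.279, 0.2807]
eef_rot: [0.651, 0.759, 0.001, 0.0]
force: [0.2, -1.0, 10.4]
gripper_width: 0.0435
gripper_force: 45.0
```

Emit:
send_rows(
  plan=[
    [[20,0,0,0.7,0,0,0],[20,0,0,0,0,0,0]],
  ],
)

```text
time: 12.15
tool_pos: [0.5809, 0.279, 0.2801]
eef_rot: [0.651, 0.759, 0.001, 0.0]
force: [0.6, -0.9, 10.6]
gripper_width: 0.0437
gripper_force: 45.0
```

Emit:
send_rows(
  plan=[
    [[20,0,0,0.7,0,0,0],[20,0,0,0,0,0,0]],
  ],
)

```text
time: 12.35
tool_pos: [0.5809, 0.279, 0.2795]
eef_rot: [0.651, 0.759, 0.001, 0.0]
force: [-0.6, -1.6, 10.6]
gripper_width: 0.0438
gripper_force: 45.0
```

Emit:
send_rows(
  plan=[
    [[20,0,0,0.6,0,0,0],[20,0,0,0,0,0,0]],
  ],
)

```text
time: 12.55
tool_pos: [0.5808, 0.2791, 0.2784]
eef_rot: [0.651, 0.759, 0.001, 0.0]
force: [1.3, 1.0, 6.1]
gripper_width: 0.044
gripper_force: 45.0
```

Emit:
send_rows(
  plan=[
    [[20,0,0,0.6,0,0,0],[20,0,0,0,0,0,0]],
  ],
)

```text
time: 12.75
tool_pos: [0.5809, 0.2791, 0.2779]
eef_rot: [0.651, 0.759, 0.001, 0.0]
force: [0.7, -0.6, 8.3]
gripper_width: 0.0437
gripper_force: 45.0
```

Emit:
send_rows(
  plan=[
    [[20,0,0,0.6,0,0,0],[20,0,0,0,0,0,0]],
  ],
)

```text
time: 12.95
tool_pos: [0.5809, 0.2791, 0.2774]
eef_rot: [0.651, 0.759, 0.001, 0.0]
force: [-0.0, -0.5, 8.7]
gripper_width: 0.0435
gripper_force: 45.0
```

Emit:
send_rows(
  plan=[
    [[20,0,0,0.6,0,0,0],[20,0,0,0,0,0,0]],
  ],
)

```text
time: 13.15
tool_pos: [0.5809, 0.2791, 0.277]
eef_rot: [0.651, 0.759, 0.001, 0.0]
force: [-0.7, 0.1, 9.4]
gripper_width: 0.0437
gripper_force: 45.0
```

Emit:
send_rows(
  plan=[
    [[20,0,0,0.6,0,0,0],[20,0,0,0,0,0,0]],
  ],
)

```text
time: 13.35
tool_pos: [0.5809, 0.2791, 0.2765]
eef_rot: [0.651, 0.759, 0.001, 0.0]
force: [-0.7, -0.4, 11.3]
gripper_width: 0.0437
gripper_force: 45.0
```

```bash
python3 -c "
from h import *
f=shot('wrist','w5');g=shot('side','s5');print(f['s']['tool_pos'],f['s']['force'],g['s']['force'])
c=np.zeros((600,800,3),np.uint8)
a=cv2.imread('pics/w5.png')[60:210,170:340]; c[:375,:425]=cv2.resize(a,(425,375),interpolation=cv2.INTER_CUBIC)
b=cv2.imread('pics/s5.png')[190:290,195:285]; c[:410,430:799]=cv2.resize(b,(369,410),interpolation=cv2.INTER_CUBIC)
cv2.imwrite('pics/m9.png',c[:420])"
```

```text
[0.58085548 0.27913841 0.27650348] [-0.71495949 -0.36144944 11.34706665] [-0.67978911 -1.66051837 11.33053569]
```

View pics/m9.png

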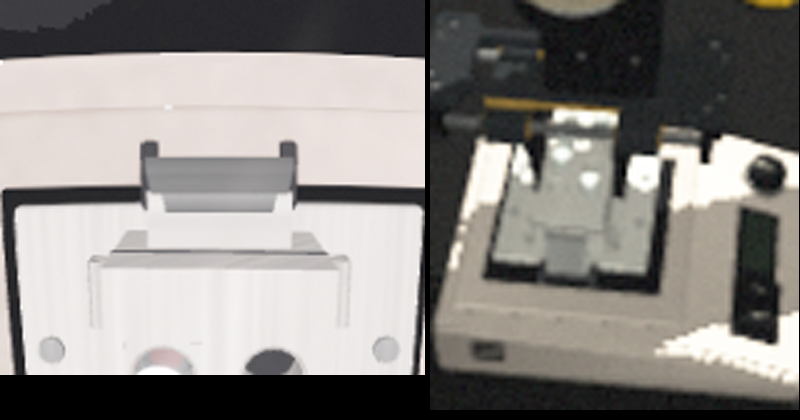

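The left clip's nose (162–275, rows 193–210) lies at the outer end of the ear (150–293, rows 210–248), and the side view shows the clip upright. I'll check numerically whether the nose covers the ear.

```bash
python3 - <<'E'
from h import *
f=load('w5'); np.set_printoptions(precision=1,suppress=True)
t=np.array(f['s']['tool_pos']); r=R.from_euler('z',8.6,degrees=True)
for n,y,z in [('body top',.05,.042),('face at ear top',.05,.022),('ear top outer',.062,.022),('ear low outer',.062,.019),('nose tip under',.0575,.0227),('nose base under',.066,.0227),('leaf top',.064,.045)]:
    p=proj(f,r.apply([(0.013,y,z)])+[t[0],t[1],t[2]-.195])[0]; print(n,(p-[170,60])*2.5)
E
```

```text
body top [291.7 270.4]
face at ear top [282.4 249. ]
ear top outer [283.5 191.9]
ear low outer [282.3 190.2]
nose tip under [283.4 214. ]
nose base under [284.2 173. ]
leaf top [295.3 196.3]
```

Emit:
send_rows(
  plan=[
    [[20,0,0,0.6,0,0,0],[20,0,0,0,0,0,0]],
  ],
)

```text
time: 13.65
tool_pos: [0.581, 0.2792, 0.2764]
eef_rot: [0.651, 0.759, 0.001, 0.0]
force: [-1.3, -0.4, 14.3]
gripper_width: 0.0439
gripper_force: 45.0
```

Emit:
send_rows(
  plan=[
    [[20,0,0,0.4,0,0,0],[20,0,0,0,0,0,0]],
  ],
)

```text
time: 13.85
tool_pos: [0.5811, 0.2793, 0.2764]
eef_rot: [0.651, 0.759, 0.001, 0.001]
force: [-0.8, -2.4, 15.8]
gripper_width: 0.0437
gripper_force: 45.0
```

Emit:
send_rows(
  plan=[
    [[20,0,0,-1.5,0,0,0],[20,0,0,-1,0,0,0],[20,0,0,-1,0,0,0],[20,0,0,0,0,0,0]],
  ],
)

```text
time: 14.25
tool_pos: [0.5809, 0.2791, 0.2786]
eef_rot: [0.651, 0.759, 0.001, 0.0]
force: [1.6, -0.0, 5.5]
gripper_width: 0.0438
gripper_force: 45.0
```

Emit:
send_rows(
  plan=[
    [[20,0,0,-1,0,0,0],[20,0,0,-1,0,0,0],[20,0,0,0,0,0,0],[20,0,0,0,0,0,0]],
  ],
)

```text
time: 14.65
tool_pos: [0.5806, 0.2788, 0.2797]
eef_rot: [0.651, 0.759, 0.0, -0.0]
force: [1.1, 1.1, 2.6]
gripper_width: 0.0435
gripper_force: 45.0
```

```bash
python3 -c "
from h import *
a=[ (shot('wrist','w6')['s']) for i in range(3)]
for s in a: print(s['tool_pos'],s['force'],s['moment'])"
```

```text
[0.58059074 0.27880666 0.27971626] [1.09695419 1.14011084 2.57955763] [ 0.33270641 -0.46704115  0.01590569]
[0.58060018 0.27878359 0.2797136 ] [0.57816657 0.54454166 2.9434828 ] [ 0.34805697 -0.36188068 -0.02343872]
[0.58060597 0.27876389 0.27972474] [0.91893277 1.39317794 1.87264644] [ 0.35569525 -0.39600461 -0.06599563]
```

Emit:
send_rows(
  plan=[
    [[20,0,0,-1,0,0,0],[20,0,0,-1,0,0,0],[20,0,0,0,0,0,0],[20,0,0,0,0,0,0]],
  ],
)

```text
time: 15.2
tool_pos: [0.5803, 0.2783, 0.2809]
eef_rot: [0.651, 0.759, -0.001, -0.0]
force: [0.0, -0.1, -5.0]
gripper_width: 0.0433
gripper_force: 45.0
```

Emit:
send_rows(
  plan=[
    [[20,0,0,-1,0,0,0],[20,0,0,-1,0,0,0],[20,0,0,0,0,0,0],[20,0,0,0,0,0,0]],
  ],
)

```text
time: 15.6
tool_pos: [0.58, 0.2781, 0.2818]
eef_rot: [0.651, 0.759, -0.002, -0.001]
force: [0.2, 0.7, -26.5]
gripper_width: 0.0441
gripper_force: 45.0
```

Pulling up meets strong resistance, so the block is clipped in. I'll ease off and release.

Emit:
send_rows(
  plan=[
    [[20,0,0,1,0,0,0],[20,0,0,1.2,0,0,0],[20,0,0,0,0,0,0],[20,0,0,0,0,0,0]],
  ],
)

```text
time: 16.0
tool_pos: [0.5807, 0.2784, 0.2817]
eef_rot: [0.651, 0.759, -0.0, 0.0]
force: [-0.2, -1.3, -16.9]
gripper_width: 0.0437
gripper_force: 45.0
```

```bash
python3 -c "
from h import *
for i in range(3): s=shot('wrist')['s']; print(s['tool_pos'],s['eef_rot'],s['force'],s['moment'])"
```

```text
[0.58074313 0.27837116 0.28165702] [ 6.51485423e-01  7.58661118e-01 -1.87799763e-04  1.26871680e-04] [ -0.21516137  -1.34565479 -16.88953815] [-0.26804684  0.03856446  0.02977467]
[0.58073974 0.27840924 0.2816565 ] [ 6.51486726e-01  7.58660014e-01 -1.51131800e-04  8.30957510e-05] [ -0.98988283  -1.22157541 -18.12238548] [-0.34564161  0.04030341  0.0599057 ]
[0.58072731 0.27842045 0.28162567] [ 6.51484038e-01  7.58662320e-01 -1.63684968e-04  7.09725294e-05] [  0.40885435  -1.02779247 -18.29526301] [-0.31536723  0.04009186  0.00208887]
```

Emit:
send_rows(
  plan=[
    [[20,0,0,0.8,0,0,0],[20,0,0,0,0,0,0],[20,0,0,0,0,0,0]],
  ],
)

```text
time: 16.45
tool_pos: [0.5809, 0.2789, 0.2815]
eef_rot: [0.651, 0.759, 0.001, 0.0]
force: [-0.3, -1.5, -13.4]
gripper_width: 0.0437
gripper_force: 45.0
```

Emit:
send_rows(
  plan=[
    [[20,0,0,0.6,0,0,0],[20,0,0,0,0,0,0],[20,0,0,0,0,0,0]],
  ],
)

```text
time: 16.75
tool_pos: [0.5811, 0.2791, 0.2813]
eef_rot: [0.651, 0.759, 0.001, 0.0]
force: [0.7, 0.5, -4.8]
gripper_width: 0.0436
gripper_force: 45.0
```

Emit:
send_rows(
  plan=[
    [[20,0,0,0.7,0,0,0],[20,0,0,0,0,0,0],[20,0,0,0,0,0,0],[20,0,0,0,0,0,0]],
  ],
)

```text
time: 17.15
tool_pos: [0.581, 0.279, 0.2804]
eef_rot: [0.651, 0.759, 0.001, 0.0]
force: [0.6, 0.8, 0.1]
gripper_width: 0.0434
gripper_force: 45.0
```

Emit:
send_rows(
  plan=[
    [[75,0,0,0,0,0,0],[75,0,0,0,0,0,0],[75,0,0,0,0,0,0],[75,0,0,0,0,0,0],[75,0,0,0,0,0,0]],
  ],
)

```text
time: 17.65
tool_pos: [0.5807, 0.2786, 0.2795]
eef_rot: [0.651, 0.759, -0.0, -0.0]
force: [0.0, -0.1, -0.5]
gripper_width: 0.0646
gripper_force: 0.0
```

Emit:
send_rows(
  plan=[
    [[75,0,0,-15,0,0,0],[75,0,0,-30,0,0,0],[75,0,0,-40,0,0,0],[75,0,0,-40,0,0,0],[75,0,0,0,0,0,0]],
  ],
)

```text
time: 18.15
tool_pos: [0.5811, 0.2798, 0.4122]
eef_rot: [0.651, 0.759, 0.005, 0.002]
force: [-0.4, 0.1, -0.1]
gripper_width: 0.0651
gripper_force: 0.0
```

```bash
python3 -c "
from h import *
plan([.53,.20,.40],8.6,claw=100)"
```

```text
t 18.15 pos [0.5811 0.2798 0.4122] d mm [-51.1 -79.8 -12.2] rv [ 0.0094 -0.0031  0.0021] F [-0.4  0.1 -0.1]
[[100, -23.7, -20.9, 3.8, 0.003, -0.001, 0.001], [100, -23.7, -20.9, 3.9, 0.003, -0.001, 0.001], [100, -23.8, -20.9, 4.0, 0.003, -0.001, 0.001]]
```

Emit:
send_rows(
  plan=[
    [[100,-29,-20,0,0,0,0],[100,-29,-20,0,0,0,0],[100,-29,-20,3,0,0,0],[100,0,0,0,0,0,0],[100,0,0,0,0,0,0]],
  ],
)

```text
time: 18.65
tool_pos: [0.5344, 0.183, 0.4025]
eef_rot: [0.652, 0.758, 0.0, 0.001]
force: [-0.2, 0.9, -0.5]
gripper_width: 0.0861
gripper_force: 0.0
```

```bash
python3 -c "
from h import *
f=shot('wrist');f=shot('wrist','w7');print(f['s']['tool_pos'],f['s']['eef_rot'])
r=R.from_euler('z',8.65,degrees=True); P=r.apply([(-.05,-.056,0),(.05,-.056,0),(.05,.056,0),(-.05,.056,0),(-.135,.02,-.03)])+[.581,.278,.086]
print(proj(f,P))"
```

```text
[0.53456052 0.1840104  0.40242453] [6.51354121e-01 7.58773590e-01 5.99057782e-04 3.00494769e-04]
[[267.38657914 151.24073541]
 [362.26225012 152.94068327]
 [365.78564766  46.36524781]
 [267.8646294   39.89822846]
 [188.70084058  79.45211109]]
```

```bash
python3 -c "
import cv2
a=cv2.imread('pics/w7.png')[15:180,165:385]; cv2.imwrite('pics/m10.png',cv2.resize(a,(792,594),interpolation=cv2.INTER_CUBIC))"
```

```text
(no output)
```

View pics/m10.png

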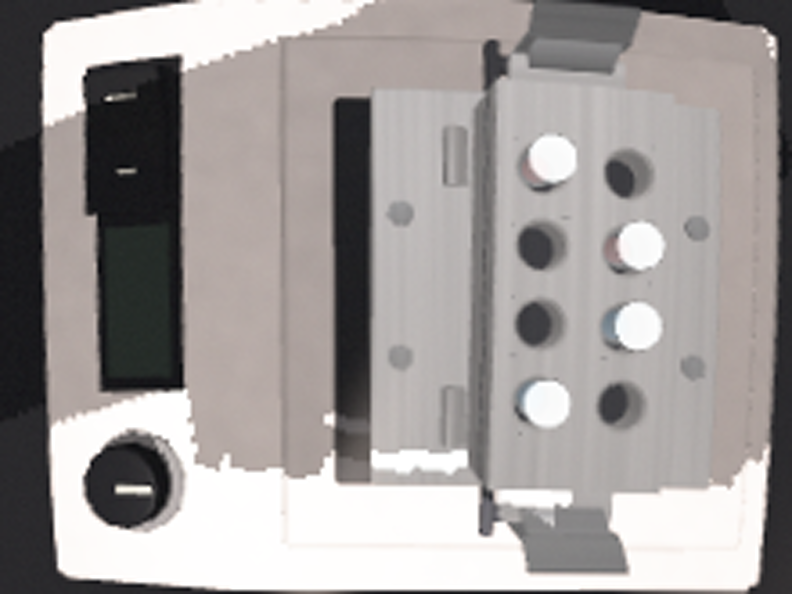

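Both clips lie over the ears symmetrically, the left nose near (570,55) and the right near (570,530). The rocker spans (85–180, 60–212), with its raised left end at the top and marks at (120,98) and (126,171).

```bash
python3 - <<'E'
from h import *
f=load('w7'); np.set_printoptions(precision=1,suppress=True)
r=R.from_euler('z',8.65,degrees=True); s0=np.array([.581,.278,0])
for n,x,y in [('rk UL',86,68),('rk UR',181,57),('rk LL',88,213),('rk LR',180,213),('lcd LL',103,388),('lcd LR',183,387),('mark1',120,98),('mark2',126,171),('hous UL',44,28),('hous LL',60,574),('hous UR',770,30)]:
    print(n,[r.inv().apply(onz(f,165+(x+.5)/3.6-.5,15+(y+.5)/3.6-.5,z)-s0)[:2]*1000 for z in(.03,.04,.05,.06)])
E
```

```text
rk UL [array([-141.2,   78.7]), array([-139. ,   76.3]), array([-136.7,   73.9]), array([-134.4,   71.5])]
rk UR [array([-109.6,   80.5]), array([-108.3,   78.1]), array([-106.9,   75.6]), array([-105.5,   73.2])]
rk LL [array([-140.4,   28.9]), array([-138.1,   27.9]), array([-135.9,   26.9]), array([-133.6,   25.9])]
rk LR [array([-109.8,   27.5]), array([-108.4,   26.5]), array([-107. ,   25.6]), array([-105.6,   24.6])]
lcd LL [array([-136.4,  -29.8]), array([-134.3,  -29.2]), array([-132.1,  -28.5]), array([-130. ,  -27.8])]
lcd LR [array([-109.5,  -30.2]), array([-108.1,  -29.5]), array([-106.7,  -28.8]), array([-105.3,  -28.1])]
mark1 [array([-129.7,   67.4]), array([-127.7,   65.3]), array([-125.8,   63.2]), array([-123.8,   61.2])]
mark2 [array([-127.6,   42.3]), array([-125.7,   41. ]), array([-123.8,   39.6]), array([-121.9,   38.2])]
hous UL [array([-155.9,   94.3]), array([-153.2,   91.5]), array([-150.5,   88.6]), array([-147.8,   85.8])]
hous LL [array([-154.5,  -93.4]), array([-151.8,  -90.9]), array([-149.2,  -88.5]), array([-146.5,  -86. ])]
hous UR [array([ 88.8, 100.8]), array([84.5, 97.8]), array([80.3, 94.7]), array([76. , 91.7])]
```

```bash
cat > rk.py <<'E'
from h import *
import sys
zt=float(sys.argv[1])
r=R.from_euler('z',8.65,degrees=True); s0=np.array([.581,.278,0]); P=r.apply([-.1225,.0675,0])+s0; P[2]=zt
y=np.radians(8.65); ty=np.array([np.cos(y),np.sin(y),0]); tz=np.array([0,0,-1.])
g=R.from_matrix(np.c_[np.cross(ty,tz),ty,tz])*R.from_rotvec([0,.26,0])
T=P-g.apply([-.0095,.051,.182])
s=ctrl.state(); c=R.from_quat(s['eef_rot']); p=np.array(s['tool_pos'])
print('t',s['time'],'target',T,'d',(T-p)*1000,'rv',(c.inv()*g).as_rotvec().round(3),'tool shift',c.inv().apply(T-p).round(4)*1000,'tip edge',(p+c.apply([-.0095,.051,.182])).round(4),'goal',P.round(4))
E
python3 rk.py .10
```

```text
t 18.75 target [0.40497777 0.28145796 0.27832524] d [-129.62792808   96.91488573 -123.93306263] rv [0.001 0.259 0.002] tool shift [ 115.5 -113.5  123.9] tip edge [0.5866 0.1831 0.2203] goal [0.4497 0.3263 0.1   ]
```

Emit:
send_rows(
  plan=[
    [[100,25,-25,0,0,0,0],[100,30,-30,0,0,0,0],[100,30,-30,0,0,0,0],[100,30,-28,0,0,0,0],[100,0,0,0,0,0.13,0]],
  ],
)

```text
time: 19.25
tool_pos: [0.3999, 0.2871, 0.4023]
eef_rot: [0.645, 0.761, 0.043, -0.051]
force: [-1.2, 0.3, -0.4]
gripper_width: 0.087
gripper_force: 0.0
```

Emit:
send_rows(
  plan=[
    [[100,0,0,0,0,0.13,0],[100,0,0,30,0,0,0],[100,0,0,30,0,0,0],[100,0,0,0,0,0,0],[100,0,0,0,0,0,0]],
  ],
)

```text
time: 19.75
tool_pos: [0.4029, 0.2963, 0.3442]
eef_rot: [0.645, 0.753, 0.084, -0.099]
force: [0.5, -0.1, 0.4]
gripper_width: 0.0869
gripper_force: 0.0
```

```bash
python3 rk.py .08
```

```text
t 19.75 target [0.40497777 0.28145796 0.25832524] d [  2.0753042  -14.85592572 -85.84453694] rv [-0.002 -0.001  0.003] tool shift [-36.6  -0.1  79.1] tip edge [0.4473 0.3414 0.1658] goal [0.4497 0.3263 0.08  ]
```

Emit:
send_rows(
  plan=[
    [[100,-18,0,25,0,0,0],[100,-18.5,0,25,0,0,0],[100,0,0,29,0,0,0],[100,0,0,0,0,0,0],[100,0,0,0,0,0,0]],
  ],
)

```text
time: 20.25
tool_pos: [0.4059, 0.2813, 0.2595]
eef_rot: [0.645, 0.753, 0.085, -0.099]
force: [0.9, 0.2, 0.9]
gripper_width: 0.0872
gripper_force: 0.0
```

```bash
python3 rk.py .06; python3 -c "
from h import *
shot('wrist','w8'); shot('side','s8')"
```

```text
t 20.25 target [0.40497777 0.28145796 0.23832524] d [ -0.90985027   0.14448199 -21.18831953] rv [ 0.    -0.001  0.002] tool shift [-5.2 -0.9 20.5] tip edge [0.4507 0.3265 0.0813] goal [0.4497 0.3263 0.06  ]
```

Emit:
send_rows(
  plan=[
    [[100,-2.5,0,9.5,0,0,0],[100,-1.6,0,6,0,0,0],[100,-0.8,0,3,0,0,0],[100,0,0,0,0,0,0]],
  ],
)

```text
time: 20.75
tool_pos: [0.4052, 0.2805, 0.2382]
eef_rot: [0.646, 0.752, 0.084, -0.099]
force: [0.1, -0.4, -0.3]
gripper_width: 0.0872
gripper_force: 0.0
```

Emit:
send_rows(
  plan=[
    [[100,-0.5,0,2,0,0,0],[100,-0.5,0,2,0,0,0],[100,0,0,0,0,0,0]],
  ],
)

```text
time: 21.05
tool_pos: [0.4053, 0.2807, 0.2344]
eef_rot: [0.646, 0.752, 0.084, -0.098]
force: [-0.1, 0.0, -0.0]
gripper_width: 0.0868
gripper_force: 0.0
```

Emit:
send_rows(
  plan=[
    [[100,-0.5,0,2,0,0,0],[100,-0.5,0,2,0,0,0],[100,0,0,0,0,0,0]],
  ],
)

```text
time: 21.35
tool_pos: [0.4055, 0.2811, 0.2307]
eef_rot: [0.646, 0.752, 0.085, -0.098]
force: [0.3, 0.7, 1.8]
gripper_width: 0.087
gripper_force: 0.8
```

Emit:
send_rows(
  plan=[
    [[100,-0.4,0,1.5,0,0,0],[100,0,0,0,0,0,0]],
  ],
)

```text
time: 21.55
tool_pos: [0.4055, 0.281, 0.229]
eef_rot: [0.646, 0.752, 0.085, -0.098]
force: [0.5, 1.4, 4.1]
gripper_width: 0.087
gripper_force: 1.3
```

Emit:
send_rows(
  plan=[
    [[100,-0.4,0,1.5,0,0,0],[100,0,0,0,0,0,0]],
  ],
)

```text
time: 21.75
tool_pos: [0.4054, 0.2809, 0.2274]
eef_rot: [0.646, 0.752, 0.085, -0.098]
force: [1.3, 2.1, 2.8]
gripper_width: 0.0869
gripper_force: 1.5
```

Emit:
send_rows(
  plan=[
    [[100,-0.3,0,1.2,0,0,0],[100,0,0,0,0,0,0]],
  ],
)

```text
time: 21.95
tool_pos: [0.4056, 0.281, 0.2266]
eef_rot: [0.646, 0.752, 0.085, -0.098]
force: [-1.7, -0.3, 10.2]
gripper_width: 0.0868
gripper_force: 5.2
```

Emit:
send_rows(
  plan=[
    [[100,-0.25,0,1,0,0,0],[100,0,0,0,0,0,0],[100,0,0,0,0,0,0]],
  ],
)

```text
time: 22.25
tool_pos: [0.4057, 0.2812, 0.2262]
eef_rot: [0.646, 0.752, 0.085, -0.098]
force: [-4.6, -1.8, 17.9]
gripper_width: 0.0866
gripper_force: 9.2
```

```bash
python3 rk.py .06; python3 -c "
from h import *
shot('side','s9'); f=shot('wrist','w9')"
```

```text
t 22.25 target [0.40497777 0.28145796 0.23832524] d [-0.68312274  0.28377699 12.16269694] rv [ 0.001 -0.     0.001] tool shift [  3.5  -0.6 -11.7] tip edge [0.4506 0.3262 0.0479] goal [0.4497 0.3263 0.06  ]
```

Emit:
send_rows(
  plan=[
    [[100,2.5,0,-10,0,0,0],[100,8,0,-30,0,0,0],[100,10,0,-40,0,0,0],[100,10,0,-40,0,0,0],[100,10,0,-40,0,-0.13,0]],
  ],
)

```text
time: 22.85
tool_pos: [0.4054, 0.2769, 0.3911]
eef_rot: [0.652, 0.756, 0.041, -0.049]
force: [0.7, 0.8, -0.2]
gripper_width: 0.087
gripper_force: 0.0
```

Emit:
send_rows(
  plan=[
    [[100,0,0,-10,0,-0.13,0],[100,0,0,0,0,0,0],[100,0,0,0,0,0,0]],
  ],
)

```text
time: 23.15
tool_pos: [0.4053, 0.2776, 0.3989]
eef_rot: [0.651, 0.759, 0.0, -0.002]
force: [0.4, -0.9, 0.0]
gripper_width: 0.087
gripper_force: 0.0
```

```bash
python3 -c "
from h import *
plan([.5346,.184,.4024],8.65,claw=100)"
```

```text
t 23.15 pos [0.4053 0.2776 0.3989] d mm [129.3 -93.6   3.5] rv [-0.0023 -0.0031  0.0022] F [ 0.4 -0.9  0. ]
[[100, -28.1, 28.4, -1.0, -0.001, -0.001, 0.001], [100, -28.0, 28.4, -1.0, -0.001, -0.001, 0.001], [100, -28.0, 28.4, -1.0, -0.001, -0.001, 0.001], [100, -28.0, 28.4, -0.9, -0.001, -0.001, 0.001]]
```

Emit:
send_rows(
  plan=[
    [[100,-28,28.5,-1,-0.001,-0.001,0.001],[100,-28,28.5,-1,-0.001,-0.001,0.001],[100,-28,28.5,-1,0,-0.001,0],[100,-28,28.5,-1,0,0,0],[100,0,0,0,0,0,0]],
  ],
)

```text
time: 23.65
tool_pos: [0.5389, 0.1781, 0.4014]
eef_rot: [0.655, 0.755, -0.001, -0.0]
force: [0.3, 0.8, -1.2]
gripper_width: 0.087
gripper_force: 0.0
```

Emit:
send_rows(
  plan=[
    [[100,0,0,0,0,0,0],[100,0,0,0,0,0,0],[100,0,0,0,0,0,0]],
  ],
)

```text
time: 23.95
tool_pos: [0.5344, 0.1848, 0.404]
eef_rot: [0.651, 0.759, -0.0, 0.001]
force: [0.9, 0.3, 0.7]
gripper_width: 0.0869
gripper_force: 0.0
```

```bash
python3 - <<'E'
from h import *
np.set_printoptions(precision=2,suppress=True)
f=shot('wrist');f=shot('wrist','w10');print(f['s']['tool_pos'],f['s']['eef_rot'],f['s']['force'])
a=load('w7');r=R.from_euler('z',8.65,degrees=True)
A,B=[cv2.cvtColor(x['pixels'],cv2.COLOR_RGB2GRAY) for x in(a,f)]
# marks: bright blobs within rocker
for g,fr in((A,a),(B,f)):
    sub=g[34:72,191:213].astype(float); n,l,st,c=cv2.connectedComponentsWithStats((sub>90).astype(np.uint8))
    for i in range(1,n):
        if 3<st[i,4]<60:
            m=l==i; v,u=np.nonzero(m); w=sub[m]; p=((u*w).sum()/w.sum()+191,(v*w).sum()/w.sum()+34)
            print(p,st[i,4],r.inv().apply(onz(fr,*p,.047)-[.581,.278,0])[:2]*1000)
    print('---')
# reference: registered shift of static platform/LCD areas
def shift(sl):
    return cv2.phaseCorrelate(A[sl].astype(np.float32),B[sl].astype(np.float32))[0]
print('lcd',shift(np.s_[76:126,188:220]),'knob',shift(np.s_[130:166,184:220]),'block',shift(np.s_[40:140,290:370]),'clipR',shift(np.s_[150:178,295:345]),'clipL',shift(np.s_[15:38,300:345]))
E
```

```text
[0.53 0.18 0.4 ] [ 0.65  0.76 -0.    0.  ] [-0.23  0.49  0.58]
(np.float64(197.25975609756097), np.float64(41.457926829268295)) 13 [-127.18   64.41]
(np.float64(199.86859395532196), np.float64(62.0)) 5 [-124.12   40.15]
---
(np.float64(199.1669793621013), np.float64(40.49343339587242)) 13 [-124.99   65.45]
(np.float64(197.69830508474575), np.float64(60.35932203389831)) 8 [-126.6    42.15]
---
lcd (0.04539787791853911, -0.23505135545168443) knob (0.07843297989780851, -0.5551851394117442) block (-0.6202135895495431, -0.041787720303133824) clipR (-0.08596562170617617, -0.4084625472130625) clipL (0.2458280906751007, 0.032765282733196344)
```

The two marks on the rocker have swapped apparent height, so it is fully flipped, and the block and clips have not moved. Handing in.

```bash
python3 -c "
from rig import ctrl
print(ctrl.sign_off())"
```

```text
the job is handed in; nothing more can be done
None
```

The job is handed in (no verdict came back): the block sits clipped in the shaker, which is switched on, though the press peaked at about 21 N against the 20 N target (27 N limit); the timer, bottle and tape roll were not touched.

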